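Swap the heatsinks and press the new one into the jig corner

ROBOT

A 6-joint arm with a two-finger parallel gripper is mounted at the origin on the work surface. World frame = base frame: x ahead of the robot, y to its left, z up, the work surface at z = 0. Lengths are in m, angles in rad, forces in N, time in s.
With the tool pointing down it reaches from about 0.425 to 0.95 m from the base axis. Payload 3.5 kg.
Tool frame: the origin (TCP) lies between the finger pads; the fingertips stand manip.nose_length ahead of it and the grasp point (between the pads) lies 5 mm behind it (manip.nose_length is the distance from the TCP to the fingertips, in m); z points along the fingers, y is the line along which they close (so a half turn about z gives the same grasp; the last joint's range is limited). The gripper opens to 85 mm and grips with 20 to 120 N. Pads are 22 mm wide; open, the fingers measure 114 mm over their backs; the gripper's body (76 mm by 85 mm) begins 54 mm behind the grasp point. The pads swing forward as they close: fully open they stand 13 mm farther back than shut.
Start: joints at [-1.489, 0.286, 1.577, -0, 1.279, -0.15], TCP at [0.155, -0.657, 0.21] pointing down, gripper open.
Joint ranges: [-2.77, 2.77], [-0.9, 2.22], [0.21, 2.48], [-1.53, 4.67], [0.24, 2.81], [-2.84, 2.84]. Speed limits (rad/s): [2.79, 2.79, 3.14, 3.14, 3.14, 3.14].

INTERFACE

Orientations are given as a 3x3 rotation matrix whose columns are the frame's x, y, z axes.
In Python, from bench import manip, snapshot, finder gives the robot as it stands.
- The arm moves only by the tool servo_tool, never from a script. Its argument "rows" is a list of rows, each a list of 7 numbers: the shift along the world's x, y, z in m, then the turn, a rotation vector about the world's x, y, z in rad, then the opening, from 0 (shut) to 1 (fully open). In form: [[dx, dy, dz, ax, ay, az, hand], ...]. A call has 1 to 20 rows; each row shifts and turns the commanded pose from where the row before left it; what a row does not reach is not made up. A row lasts 1/10 s, in which the tool goes at most 50 mm and 8.59 degrees, less where a joint would pass 70% of its speed; a pose out of reach is approached as far as the arm can. A call with a gripper value outside its range is refused whole. The fingers move at their own pace and stop on an object; "grip_force" is the grip in N (left out, the last holds). Time passes only in rows, so rows that do not move let the fingers close. It gives the time, the measured TCP pose, the force, the opening and the grip force at its end, in the units of the state.
- manip.observe(): the state, without advancing time (a new reading comes with each control period).
- snapshot(name): name is "side" or "top"; returns a dict with "img" (400x640x3 uint8, blue, green, red), "camera_matrix" (3x3 intrinsics, pixels), "k1" (the pictures are not rectified: a ray, as slopes to the right and down, at radius r is drawn at 1 + k1 r^2 times it, then the intrinsics apply), "position" and "rotation" of the camera in the world. Camera axes: x right, y up, looking along -z (the intrinsics and any distortion apply to the point x, -y, -z); pixel columns grow to the right and rows downward; lengths in m; the calibration is good to about 2 mm. A picture is of the moment at which its call begins. There is no depth.
- manip.job_done(): hands the job in; it is judged then, once.
Trained networks look in a picture, given as the dict that the camera call returned (one of the last four; its "shot" number tells which), for a name from the list of things; names that differ only in an ending like _2 or _b are one class to them, and where a whole thing is asked for, a point or a joint stands for the part that bears it (a point fixed in the world has none). Each returns a list of dicts, best first, with "confidence" (0 to 1); they miss things now and then, are a little off and sometimes report something else, mostly with a low value. They report only what shows in the picture. A call takes as long as a camera call. They do not tell look-alikes from the thing itself.
- finder.trace(picture, target): "region" (400x640 bool, what is visible of it) and "extent" ([left, top, right, bottom] in pixels, round what is visible of it).
The state is a dict: "time": time; "qpos": joint angles; "dq": joint speeds; "joint_efforts": joint torques, N m; "eef_pos": TCP position; "tcp_rot": TCP orientation; "ft_force": force on the tool from outside, world axes, zero at the start; "ft_torque": the same for the moment, N m; "grip_width": finger opening in m; "finger_force": force on a finger pad.
Only numpy, scipy, OpenCV 4.12 (cv2) and the standard library are available. Lean on these libraries where they do the work, as an engineer would, in place of code of your own. Each camera call takes 0.05 s, during which the arm holds its last target. There are 200 camera calls.

TASK

Swap the two heatsinks: the finished black one goes from the alignment jig into the red tray, set down flat and let go, and the bare silver one goes from the tray into the jig, long side along the blue fence and its end against the yellow stop block. Then, with one slanting push (lean well towards the fence, as the bed's friction takes part of it), press the silver one down on the jig's bed and against the fence at the same time, firmly enough that it is clearly loaded against both (more than its own weight), and finish still holding it pressed in that corner, without letting go. You may stand a heatsink on the bare bench on the way; do not drop them, and leave the other things on the bench where they are.

Things in the scene. Friction and masses are not known exactly. Their poses are not given: they have to be found in the camera images.
- silver_center (a point): finned aluminium heatsink, bare silver, the next to be worked on. Foot plate 64 mm (its x) by 76 mm (its y), 8 mm thick; on its middle a block of upright fins, 28 mm wide (its x) by 60 mm long (its y), reaching 50 mm above the underside: take it across the 28 mm. The same either way round. About 0.18 kg. The point is its centre, 25 mm above the underside. At the start it lies in the red tray.
- black_center (a point): finned aluminium heatsink, black, finished. Foot plate 64 mm (its x) by 76 mm (its y), 8 mm thick; on its middle a block of upright fins, 28 mm wide (its x) by 60 mm long (its y), reaching 50 mm above the underside: take it across the 28 mm. The same either way round. About 0.18 kg. The point is its centre, 25 mm above the underside. At the start it lies in the jig, a few mm off fence and stop.
- silver: the silver heatsink itself, origin at the centre of its underside, z up
- black: the black heatsink itself, origin at the centre of its underside, z up
- tray: shallow red tray fixed to the bench, 100 mm (x) by 112 mm (y) outside, walls 5 mm thick and 10 mm high, inner floor 5 mm above the bench. Origin: centre of its underside. A heatsink lies in it with its x and y along the tray's, about 13 mm free on each side
- seat (a point): on the top face of the jig's bed (22 mm above the bench): where the centre of the underside of the heatsink is when it touches both fence and stop. Axes: x towards the fence, square to it; y along the fence towards the stop; z up. Heatsink x and y then lie along these (or half a turn round)
- jig: steel plinth of the alignment jig, fixed to the bench, 150 by 160 mm, carries bed, fence and stop. Origin on the bench, straight under the seat point; axes as the seat's. The jig may be left or right, the tray is on the other side; both turned by up to 0.35 rad
- bed: aluminium top plate of the jig, 150 mm (x) by 160 mm (y), top face 22 mm above the bench. Same origin and axes as the jig. Its friction (about 0.6 of the load on it) takes up part of a sideways push: push harder towards the fence than down
- fence: blue bar on the bed, 16 mm wide, 150 mm long along y, 12 mm high above the bed; its face towards the heatsink is at x = +32 mm in the jig's axes. Same origin and axes as the jig; rigid, fixed
- stop: yellow block on the bed, 16 mm thick, 45 mm wide, 12 mm high above the bed; its face towards the heatsink is at y = +38 mm in the jig's axes. Same origin and axes as the jig; rigid, fixed
- spool: bystander: spool of solder, 52 mm across, 48 mm high, stands between jig and tray, farther from the robot (x about 0.675 to 0.70). Origin: centre of its underside
- driver: bystander: yellow screwdriver, 120 mm long, lies near the robot (x about 0.39). The middle of the bench between it and the spool, at about x = 0.53, y = 0, is bare for at least 110 by 110 mm
- pcb: bystander: green circuit board, 80 by 110 mm, lies towards the far edge
- flux: bystander: amber bottle, 36 mm across, 90 mm high, towards the far edge
- cup: bystander: orange cup, 60 mm across, 60 mm high, towards the far edge
Not all that is in view belongs to the job. There is more than one size of the jig; the one meant has the size given above. Leave any green or purple look-alike of the silver alone.

How it is judged:
By the outcome, as a careful person would: the job done as asked, in the order asked, and still so for the second after the job is handed in, while the arm keeps its last pose, push and grip.
It also fails if it takes over 72 s, if anything falls off the work surface, if the arm or the gripper's body presses on something with over 40 N, if the wrist force passes 120 N, or if a joint passes its speed limit or range.

## Working session

There is one attempt and no reset: what is moved stays moved. The work goes in short steps, Python scripts to look and compute and a tool call to move; the robot and the scene stay as the last step left them, time stands still between calls to the robot, and variables do not carry over. Pictures are saved under pics/ and viewed, at most 10 in all, crops included, and the job is handed in when it is done.

Besides the shell and the picture viewer there is one more tool, called after "Emit:" by a JSON object that holds its "fn" and its "kwargs". servo_tool: Moves the arm, as the interface text tells. Its arguments: {"type":"object","properties":{"rows":{"type":"array"},"grip_force":{"type":"number"}},"required":["rows"]}

```bash
ls; mkdir -p pics; python3 - <<'E'
from bench import manip, snapshot, finder
import cv2
o=manip.observe(); print(o, manip.nose_length)
for n in("top","side"):
    s=snapshot(n); cv2.imwrite(f"pics/{n}0.png",s["img"]); print(n,s["camera_matrix"],s["k1"],s["position"],s["rotation"])
    for t in("silver","black","tray","bed","fence","stop","jig"):
        print(t,[(round(d["confidence"],2),[int(v) for v in d["extent"]]) for d in finder.trace(s,t)][:4])
E
```

```text
pics
{'time': 0.0, 'qpos': array([-1.48899138e+00,  2.87161868e-01,  1.57818231e+00,  5.77019831e-06,
        1.27859231e+00, -1.49991102e-01]), 'dq': array([ 7.64450660e-04,  7.96130669e-04, -5.93886404e-04,  2.86064556e-05,
        1.32662301e-03, -7.93275596e-04]), 'joint_efforts': array([-3.06340127e-06, -4.05986702e+01, -2.92625284e+01, -1.90026640e-04,
        5.76629187e-03, -1.53247851e-05]), 'eef_pos': array([ 0.15504271, -0.65622657,  0.20854689]), 'tcp_rot': array([[ 9.73255782e-01,  2.29724071e-01, -1.86015517e-04],
       [ 2.29723871e-01, -9.73253042e-01,  2.33643763e-03],
       [ 3.55695797e-04, -2.31668364e-03, -9.99997253e-01]]), 'ft_force': array([ 0.32400967, -0.66889403,  0.47664462]), 'ft_torque': array([0.03022022, 0.02054976, 0.01138504]), 'finger_force': 0.0, 'grip_width': 0.08544168909305644} 0.014
top [[430.85819893   0.         323.06733227]
 [  0.         430.85819893 209.95631186]
 [  0.           0.           1.        ]] -0.08019391059262283 [0.43948072 0.03071038 1.21894313] [[ 0.02657267  0.99639967 -0.08050835]
 [-0.99964588  0.0263724  -0.00355002]
[... 721 characters left out ...]
1405653 0.84876539 0.71859792] [[-0.967756    0.14546151 -0.20564358]
 [-0.25148426 -0.60425453  0.75606357]
 [-0.01428292  0.78340118  0.62135223]]
silver [(0.94, [301, 255, 339, 290]), (0.73, [251, 298, 286, 348]), (0.68, [367, 267, 409, 308])]
black [(0.7, [350, 133, 373, 164]), (0.62, [305, 253, 337, 292])]
tray [(0.82, [298, 255, 342, 298])]
bed [(0.9, [330, 138, 389, 176]), (0.71, [405, 144, 453, 170]), (0.42, [349, 132, 374, 161]), (0.27, [304, 255, 337, 292])]
fence [(0.68, [332, 136, 356, 167]), (0.59, [412, 146, 428, 160])]
stop [(0.61, [340, 156, 363, 167]), (0.38, [419, 159, 431, 166])]
jig [(0.86, [326, 134, 394, 174]), (0.86, [401, 144, 451, 176]), (0.49, [247, 186, 273, 212])]
```

```bash
python3 - <<'E'
import cv2,numpy as np
a=cv2.imread("pics/top0.png")[110:340,170:490]; b=cv2.imread("pics/side0.png")[100:360,230:470]
cv2.imwrite("pics/a.png",cv2.resize(a,None,fx=2.5,fy=2.5,interpolation=3));cv2.imwrite("pics/b.png",cv2.resize(b,None,fx=2.2,fy=2.2,interpolation=3))
E
```

```text
(no output)
```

View pics/a.png

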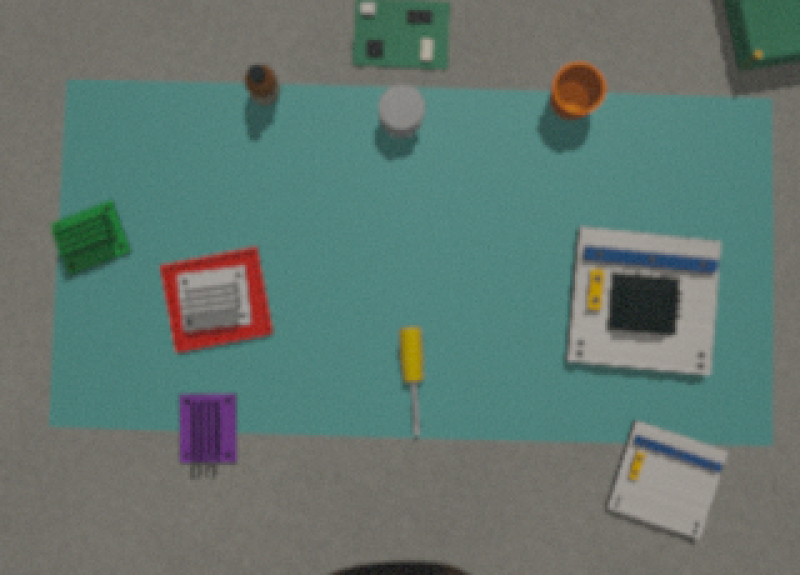

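View pics/b.png

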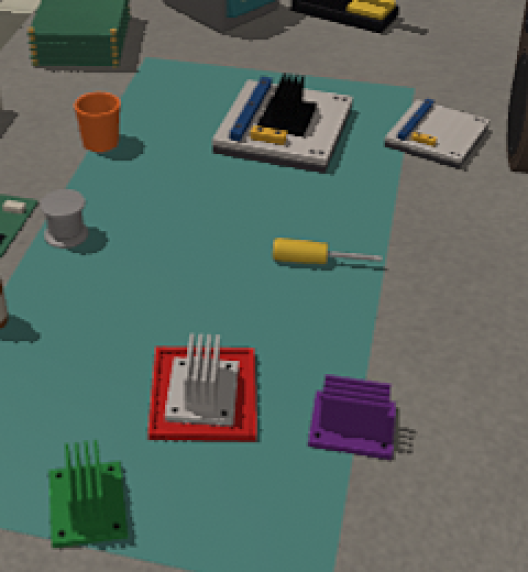

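```bash
cat > h.py <<'E'
from bench import manip, snapshot, finder
import cv2, numpy as np
from scipy.optimize import minimize
def proj(s,P):
    p=(np.asarray(P)-s["position"])@np.asarray(s["rotation"]); u=p[:,:2]*[1,-1]/-p[:,2:]
    u=u*(1+s["k1"]*(u**2).sum(1,keepdims=True)); K=s["camera_matrix"]
    return u*[K[0][0],K[1][1]]+[K[0][2],K[1][2]]
def box(x0,x1,y0,y1,z0,z1): return np.array([[x,y,z] for x in(x0,x1) for y in(y0,y1) for z in(z0,z1)])
def place(b,p,z):
    c,s=np.cos(p[2]),np.sin(p[2]); return b@np.array([[c,s,0],[-s,c,0],[0,0,1]])+[p[0],p[1],z]
SH=5
def raster(s,boxes,p,z):
    m=np.zeros((400,640),np.float32); up=4; M=np.zeros((400*up,640*up),np.uint8)
    for b in boxes:
        q=cv2.convexHull(((proj(s,place(b,p,z))+.5)*up).astype(np.float32))
        cv2.fillConvexPoly(M,np.round((q-.5)*2**SH).astype(np.int32),255,shift=SH)
    return cv2.resize(M,(640,400),interpolation=cv2.INTER_AREA)/255.
def hull(m):
    pts=cv2.findNonZero(m.astype(np.uint8)); o=np.zeros(m.shape,np.uint8)
    return cv2.fillConvexPoly(o,cv2.convexHull(pts),1)
def fit(pairs,p0,z):  # pairs: (snapshot, mask, boxes)
    g=lambda a:cv2.GaussianBlur(np.asarray(a,float),(0,0),1.)
    T=[g(m) for _,m,_ in pairs]
    S=np.array([.001,.001,.01])
    f=lambda d:sum(((g(raster(s,b,p0+d*S,z))-t)**2).sum() for (s,_,b),t in zip(pairs,T))
    best=minimize(f,np.zeros(3),method="Nelder-Mead",options=dict(initial_simplex=np.array([[0,0,0],[15,0,0],[0,15,0],[0,0,15]]),xatol=.05,fatol=.05))
    return p0+best.x*S,best.fun
def color(s,kind,ext,pad=6):
    h=cv2.cvtColor(s["img"],cv2.COLOR_BGR2HSV).astype(int); H,Sa,V=h[...,0],h[...,1],h[...,2]
    m={"red":((H<8)|(H>172))&(Sa>140)&(V>60),"blue":(H>98)&(H<125)&(Sa>110),"black":V<45}[kind]
    o=np.zeros_like(m); l,t,r,b=[int(v) for v in ext]
    o[t-pad:b+pad,l-pad:r+pad]=m[t-pad:b+pad,l-pad:r+pad]; 
    n,L,st,_=cv2.connectedComponentsWithStats(o.astype(np.uint8)); 
    return L==1+np.argmax(st[1:,4])
SINK=[box(-.032,.032,-.038,.038,0,.008),box(-.014,.014,-.030,.030,0,.05)]
TRAY=[box(-.05,.05,-.056,.056,0,.015)]
BED=[box(-.075,.075,-.08,.08,0,.022)]
FENCE=[box(.032,.048,-.075,.075,.022,.034)]
E
python3 - <<'E'
from h import *
s={n:snapshot(n) for n in("top","side")}
pick=lambda n,t,near:min((d for d in finder.trace(s[n],t)),key=lambda d:np.hypot((d["extent"][0]+d["extent"][2])/2-near[0],(d["extent"][1]+d["extent"][3])/2-near[1]))
R=np.round
near={"tray":[(255,227),(320,276)],"jig":[(427,230),(360,155)],"fence":[(432,214),(344,152)],"silver":[(255,227),(320,272)],"black":[(427,230),(361,148)]}
A={}
for t in near: A[t]={n:pick(n,t,near[t][i]) for i,n in enumerate(("top","side"))}; print(t,[(round(float(d["confidence"]),2),[int(v) for v in d["extent"]]) for d in A[t].values()])
def run(name,mk,boxes,p0,z):
    P=[(s[n],mk(n),boxes) for n in("top","side")]
    for lab,q in(("both",P),("top",P[:1]),("side",P[1:])):
        p,f=fit(q,np.array(p0),z); print(name,lab,R(p,4),round(f,1))
run("tray",lambda n:hull(color(s[n],"red",A["tray"][n]["extent"])),TRAY,[.5,.2,.17],0)
run("bed",lambda n:hull(A["jig"][n]["region"]),[BED[0]],[.5,-.27,-.05],0)
run("fence",lambda n:hull(color(s[n],"blue",A["fence"][n]["extent"])),FENCE,[.5,-.27,-.05],0)
run("silver",lambda n:A["silver"][n]["region"],SINK,[.5,.2,.17],.005)
run("blackcol",lambda n:color(s[n],"black",A["black"][n]["extent"],3),SINK,[.5,-.27,-.05],.022)
run("black",lambda n:A["black"][n]["region"],SINK,[.5,-.27,-.05],.022)
E
```

```text
tray [(0.77, [234, 207, 277, 248]), (0.86, [298, 256, 344, 298])]
jig [(0.91, [398, 198, 459, 263]), (0.61, [326, 135, 393, 178])]
fence [(0.75, [404, 211, 457, 221]), (0.67, [336, 136, 356, 166])]
silver [(0.66, [237, 217, 270, 241]), (0.66, [305, 254, 335, 286])]
black [(0.79, [413, 220, 446, 242]), (0.64, [349, 134, 372, 161])]
tray both [0.4782 0.2237 0.2061] 78.7
tray top [0.4768 0.222  0.2134] 10.3
tray side [0.4795 0.2253 0.2266] 39.4
bed both [ 0.4893 -0.2588 -0.0804] 61.3
bed top [ 0.4884 -0.258  -0.0775] 24.3
bed side [ 0.4912 -0.2608 -0.0957] 17.3
fence both [ 0.4949 -0.2594 -0.0761] 41.0
fence top [ 0.4938 -0.2592 -0.0816] 19.6
fence side [ 0.4977 -0.2609 -0.0588] 3.3
silver both [0.4819 0.2242 0.1742] 70.4
silver top [0.48   0.2238 0.1568] 2.9
silver side [0.4824 0.2249 0.2044] 58.3
blackcol both [ 0.4859 -0.2554  0.0048] 131.5
blackcol top [ 0.4845 -0.2553  0.0263] 92.1
blackcol side [ 4.871e-01 -2.553e-01  1.000e-04] 33.0
black both [ 0.4875 -0.2557 -0.0429] 57.9
black top [ 0.4857 -0.2553 -0.0895] 14.4
black side [ 0.4894 -0.2606 -0.0345] 26.8
```

Emit:
{"fn": "servo_tool", "kwargs": {"rows": [[0.012,0.014,0,0,0,0.046,0.9],[0.0237,0.0286,-0.004,0,0,0.092,0.9],[0.0237,0.0286,-0.004,0,0,0.092,0.9],[0.0237,0.0286,-0.004,0,0,0.092,0.9],[0.0237,0.0286,-0.004,0,0,0.092,0.9],[0.0237,0.0286,-0.004,0,0,0.092,0.9],[0.0237,0.0286,-0.004,0,0,0.092,0.9],[0.0237,0.0286,-0.004,0,0,0.092,0.9],[0.0237,0.0286,-0.004,0,0,0.092,0.9],[0.0237,0.0286,-0.004,0,0,0.092,0.9],[0.0237,0.0286,-0.004,0,0,0.092,0.9],[0.0237,0.0286,-0.004,0,0,0.092,0.9],[0.0237,0.0286,-0.004,0,0,0.092,0.9],[0.0237,0.0286,-0.004,0,0,0.092,0.9],[0.012,0.014,-0.004,0,0,0.046,0.9],[0,0,0,0,0,0,0.9],[0,0,0,0,0,0,0.9]]}}

```text
time: 3.1
eef_pos: [0.4871, -0.2562, 0.1539]
tcp_rot: [[0.049, 0.999, -0.0], [0.999, -0.049, -0.0], [-0.0, -0.0, -1.0]]
ft_force: [-0.6, -0.3, -0.2]
grip_width: 0.0769
finger_force: 0.0
```

Emit:
{"fn": "servo_tool", "kwargs": {"rows": [[0,0,-0.012,0,0,0,0.9],[0,0,-0.02,0,0,0,0.9],[0,0,-0.02,0,0,0,0.9],[0,0,-0.02,0,0,0,0.9],[0,0,-0.015,0,0,0,0.9],[0,0,-0.01,0,0,0,0.9],[0,0,-0.008,0,0,0,0.9],[0,0,0,0,0,0,0.9],[0,0,0,0,0,0,0.6],[0,0,0,0,0,0,0.45],[0,0,0,0,0,0,0.35],[0,0,0,0,0,0,0.2],[0,0,0,0,0,0,0.1],[0,0,0,0,0,0,0],[0,0,0,0,0,0,0],[0,0,0,0,0,0,0],[0,0,0,0,0,0,0]], "grip_force": 40}}

```text
time: 4.8
eef_pos: [0.4876, -0.2574, 0.0499]
tcp_rot: [[0.051, 0.999, 0.001], [0.999, -0.051, -0.001], [-0.001, 0.001, -1.0]]
ft_force: [-2.6, 0.9, 6.8]
grip_width: 0.0242
finger_force: 40.2
```

Emit:
{"fn": "servo_tool", "kwargs": {"rows": [[0,0,0.005,0,0,0,0],[0,0,0.01,0,0,0,0],[0,0,0.015,0,0,0,0],[0,0,0.02,0,0,0,0],[0,0,0.025,0,0,0,0],[0,0,0.025,0,0,0,0],[0,0,0.01,0,0,0,0],[0,0,0,0,0,0,0],[0,0,0,0,0,0,0]]}}

```text
time: 5.7
eef_pos: [0.4869, -0.2568, 0.1583]
tcp_rot: [[0.051, 0.999, -0.0], [0.999, -0.051, 0.001], [0.001, -0.001, -1.0]]
ft_force: [-0.3, 0.5, -0.3]
grip_width: 0.0
finger_force: 0.0
```

```bash
python3 - <<'E'
from h import *
o=manip.observe();print(o["eef_pos"],o["ft_force"],o["ft_torque"],o["grip_width"])
s=snapshot("side");t=snapshot("top")
a=s["img"][80:230,290:440];b=t["img"][160:310,370:520]
cv2.imwrite("pics/c.png",cv2.resize(np.hstack([a,b]),None,fx=2.6,fy=2.6,interpolation=3))
E
```

```text
[ 0.48687912 -0.25681579  0.15829198] [-0.32267529  0.50383866 -0.32702438] [ 0.02587227 -0.00345381 -0.01266102] 6.6042557286067635e-06
```

View pics/c.png

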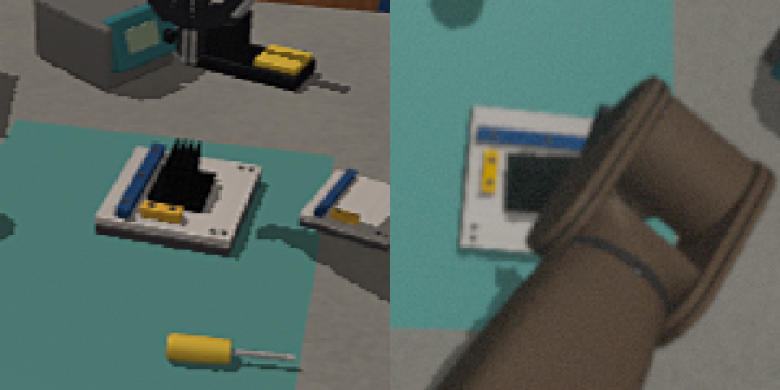

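```bash
python3 - <<'E'
from h import *
s=snapshot("side");t=snapshot("top")
o=manip.observe();p=o["eef_pos"]
print("tcp px",proj(s,[p,p+[0,0,-.014],[p[0],p[1],.05]]),proj(t,[p]))
def wire(im,s,b,p,z,c,f):
    q=proj(s,place(b,p,z)); q=(q-f[0])*f[1]
    for i in range(8):
        for k in(1,2,4):
            if not i&k: cv2.line(im,tuple(np.int32(q[i])),tuple(np.int32(q[i|k])),c,1)
out=[]
for sn,(r,c) in((s,(60,300)),):
    f=(np.array([c,r])-.5,6); im=cv2.resize(sn["img"][r:r+100,c:c+130],None,fx=6,fy=6,interpolation=3)
    im=cv2.convertScaleAbs(im,alpha=1.6,beta=20)
    f=(np.array([c,r],float),6)
    for b in SINK: wire(im,sn,b,[.4875,-.2557,-.05],.022,(0,255,0),f)
    wire(im,sn,BED[0],[.492,-.259,-.08],0,(0,0,255),f);wire(im,sn,FENCE[0],[.494,-.259,-.08],0,(255,0,255),f)
    cv2.imwrite("pics/d.png",im)
E
```

```text
tcp px [[362.72914223 110.70539322]
 [362.48918911 115.37054134]
 [360.97731017 144.82640687]] [[440.07270739 228.63791784]]
```

View pics/d.png

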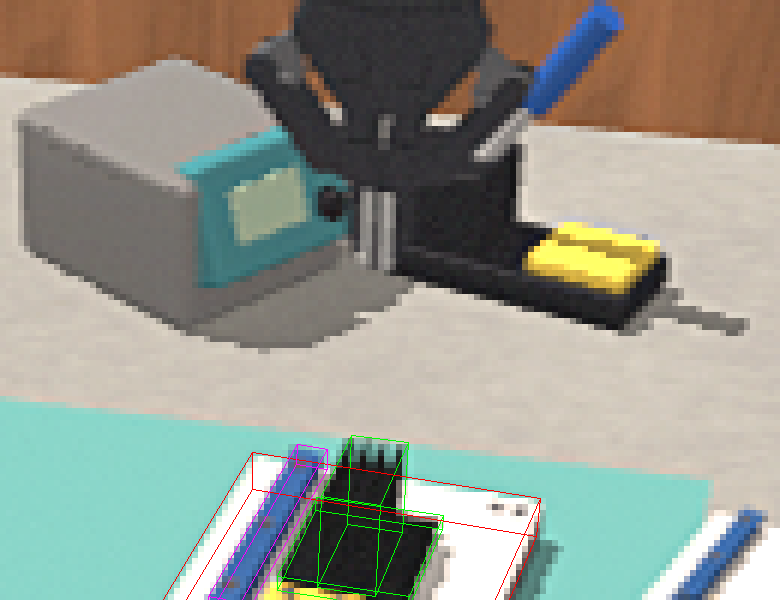

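```bash
python3 - <<'E'
from h import *
s=snapshot("side"); a=cv2.imread("pics/side0.png")
d=cv2.absdiff(a,s["img"])[40:170,290:430]
c=s["img"][40:170,290:430]
o=manip.observe();q=proj(s,[o["eef_pos"]])[0]-[290,40]
im=np.hstack([cv2.resize(x,None,fx=2.8,fy=2.8,interpolation=0) for x in (c,cv2.convertScaleAbs(d,alpha=3))])
cv2.circle(im,tuple(np.int32((q+.5)*2.8)),3,(0,0,255),1);cv2.circle(im,tuple(np.int32((q+.5)*2.8+[392,0])),3,(0,0,255),1)
cv2.imwrite("pics/e.png",im)
E
```

```text
(no output)
```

View pics/e.png

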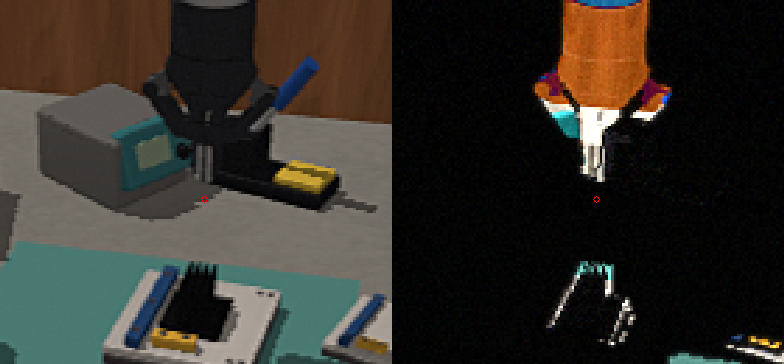

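Emit:
{"fn": "servo_tool", "kwargs": {"rows": [[0.002,0.012,0,0,0,0,0],[0.004,0.028,0,0,0,0,0],[0.005,0.031,0,0,0,0,0],[0.005,0.031,0,0,0,0,0],[0.005,0.031,0,0,0,0,0],[0.005,0.031,-0.015,0,0,0,0],[0.005,0.031,-0.02,0,0,0,0],[0.005,0.031,-0.02,0,0,0,0],[0.004,0.02,-0.02,0,0,0,0],[0.003,0.011,-0.02,0,0,0,0],[0,0,-0.013,0,0,0,0],[0,0,-0.01,0,0,0,0],[0,0,0,0,0,0,0]]}}

```text
time: 7.25
eef_pos: [0.529, -0.0003, 0.0395]
tcp_rot: [[0.051, 0.999, -0.003], [0.999, -0.051, 0.0], [0.0, -0.003, -1.0]]
ft_force: [-0.4, 0.1, 0.6]
grip_width: -0.0002
finger_force: 0.0
```

```bash
python3 - <<'E'
from h import *
o=manip.observe();p=o["eef_pos"];print(p,o["ft_force"],o["grip_width"])
ims=[]
for n in("side","top"):
    s=snapshot(n); cv2.imwrite(f"pics/{n}1.png",s["img"])
    q=proj(s,[p,p-[0,0,.014],[p[0],p[1],0]]); print(n,q)
    c0=np.int32(q[0])-[65,75]
    im=cv2.resize(s["img"][c0[1]:c0[1]+130,c0[0]:c0[0]+130],None,fx=3,fy=3,interpolation=0)
    for k,c in zip(q,((0,0,255),(0,255,255),(255,0,255))): cv2.circle(im,tuple(np.int32((k+.5-c0)*3)),3,c,1)
    ims.append(im)
    if n=="top":
        for b,pp,z in((SINK,[.4875,-.2557,-.05],.022),): pass
cv2.imwrite("pics/f.png",np.hstack(ims))
E
```

```text
[ 5.29013531e-01 -3.03296519e-04  3.94882195e-02] [-0.36014386  0.13820301  0.56847991] -0.00017942653200623052
side [[325.11420125 198.75653219]
 [325.14651337 203.19217247]
 [325.20411541 211.09272323]]
top [[335.83481029 212.37543601]
 [335.69306389 212.75334587]
 [335.44330897 213.41920461]]
```

View pics/f.png

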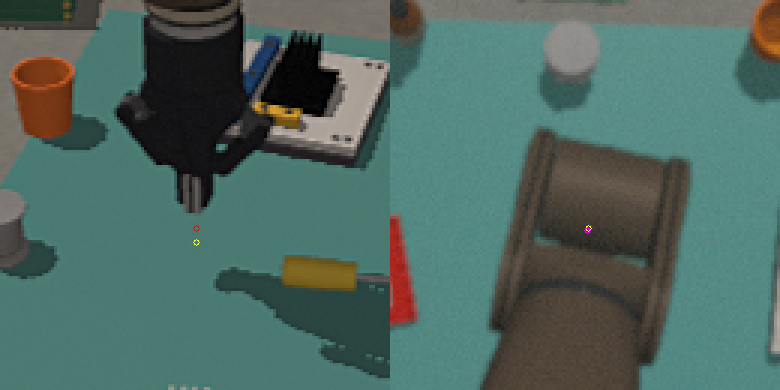

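Emit:
{"fn": "servo_tool", "kwargs": {"rows": [[0,0,-0.01,0,0,0,0],[0,0,-0.01,0,0,0,0],[0,0,-0.004,0,0,0,0],[0,0,-0.002,0,0,0,0],[0,0,-0.001,0,0,0,0],[0,0,-0.001,0,0,0,0],[0,0,0,0,0,0,0],[0,0,0,0,0,0,0]]}}

```text
time: 8.15
eef_pos: [0.5304, -0.0001, 0.0131]
tcp_rot: [[0.051, 0.999, 0.0], [0.999, -0.051, -0.0], [-0.0, 0.0, -1.0]]
ft_force: [-0.3, 0.4, -0.2]
grip_width: 0.0002
finger_force: 0.0
```

Emit:
{"fn": "servo_tool", "kwargs": {"rows": [[0,0,-0.003,0,0,0,0],[0,0,-0.003,0,0,0,0],[0,0,-0.002,0,0,0,0],[0,0,-0.002,0,0,0,0],[0,0,0,0,0,0,0],[0,0,0,0,0,0,0]]}}

```text
time: 8.75
eef_pos: [0.5302, -0.0001, 0.0028]
tcp_rot: [[0.051, 0.999, -0.0], [0.999, -0.051, 0.0], [0.0, -0.0, -1.0]]
ft_force: [-0.3, 0.7, 0.8]
grip_width: -0.0003
finger_force: 0.0
```

```bash
python3 - <<'E'
from h import *
o=manip.observe();p=o["eef_pos"];print(p,o["ft_force"])
s=snapshot("side"); cv2.imwrite("pics/side2.png",s["img"]); q=proj(s,[p])[0];c0=np.int32(q)-[40,45]
cv2.imwrite("pics/g.png",cv2.resize(s["img"][c0[1]:c0[1]+80,c0[0]:c0[0]+80],None,fx=6,fy=6,interpolation=0));print(q,c0)
E
```

```text
[ 5.30152790e-01 -1.10020169e-04  2.82354508e-03] [-0.26630772  0.73387524  0.76567658]
[324.74161675 210.20852463] [284 165]
```

View pics/g.png

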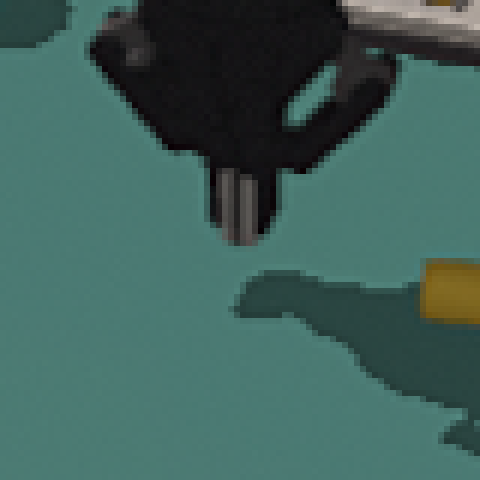

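Emit:
{"fn": "servo_tool", "kwargs": {"rows": [[0,0,-0.004,0,0,0,0],[0,0,-0.004,0,0,0,0],[0,0,-0.003,0,0,0,0],[0,0,-0.002,0,0,0,0],[0,0,-0.001,0,0,0,0],[0,0,0,0,0,0,0],[0,0,0,0,0,0,0]]}}

```text
time: 9.5
eef_pos: [0.5303, -0.0001, -0.011]
tcp_rot: [[0.051, 0.999, 0.0], [0.999, -0.051, -0.0], [-0.0, 0.0, -1.0]]
ft_force: [0.0, -0.2, -0.6]
grip_width: 0.0001
finger_force: 0.0
```

Emit:
{"fn": "servo_tool", "kwargs": {"rows": [[0,0,-0.001,0,0,0,0],[0,0,-0.001,0,0,0,0],[0,0,-0.001,0,0,0,0],[0,0,-0.001,0,0,0,0],[0,0,0,0,0,0,0],[0,0,0,0,0,0,0]]}}

```text
time: 10.1
eef_pos: [0.5301, -0.0001, -0.0151]
tcp_rot: [[0.051, 0.999, -0.0], [0.999, -0.051, 0.0], [0.0, -0.0, -1.0]]
ft_force: [0.0, -0.1, 0.2]
grip_width: -0.0001
finger_force: 0.0
```

Emit:
{"fn": "servo_tool", "kwargs": {"rows": [[0,0,-0.001,0,0,0,0],[0,0,-0.001,0,0,0,0],[0,0,-0.001,0,0,0,0],[0,0,0,0,0,0,0],[0,0,0,0,0,0,0]]}}

```text
time: 10.6
eef_pos: [0.5302, -0.0001, -0.0181]
tcp_rot: [[0.051, 0.999, -0.0], [0.999, -0.051, 0.0], [0.0, -0.0, -1.0]]
ft_force: [-0.2, 0.1, -0.7]
grip_width: -0.0001
finger_force: 0.0
```

Emit:
{"fn": "servo_tool", "kwargs": {"rows": [[0,0,-0.001,0,0,0,0],[0,0,-0.001,0,0,0,0],[0,0,-0.001,0,0,0,0],[0,0,0,0,0,0,0],[0,0,0,0,0,0,0]]}}

```text
time: 11.1
eef_pos: [0.5302, -0.0001, -0.0211]
tcp_rot: [[0.051, 0.999, -0.0], [0.999, -0.051, 0.0], [0.0, -0.0, -1.0]]
ft_force: [0.0, 0.4, 0.5]
grip_width: 0.0
finger_force: 0.0
```

```bash
python3 - <<'E'
from h import *
s=snapshot("side"); c0=[284,165]; print(manip.observe()["ft_force"])
cv2.imwrite("pics/i.png",cv2.resize(s["img"][c0[1]:c0[1]+80,c0[0]:c0[0]+80],None,fx=6,fy=6,interpolation=0))
E
```

```text
[-0.65695761  0.15716957  0.09609358]
```

View pics/i.png

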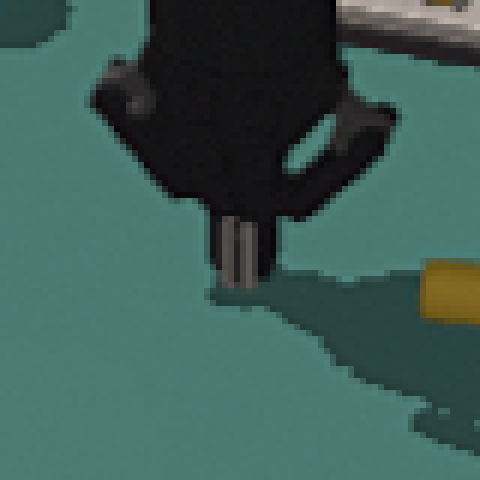

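Emit:
{"fn": "servo_tool", "kwargs": {"rows": [[0,0,-0.001,0,0,0,0],[0,0,-0.001,0,0,0,0],[0,0,-0.001,0,0,0,0],[0,0,0,0,0,0,0],[0,0,0,0,0,0,0]]}}

```text
time: 11.65
eef_pos: [0.5304, -0.0002, -0.0214]
tcp_rot: [[0.05, 0.999, -0.002], [0.999, -0.05, 0.0], [-0.0, -0.002, -1.0]]
ft_force: [-7.9, -0.3, 17.1]
grip_width: 0.0003
finger_force: 8.8
```

Emit:
{"fn": "servo_tool", "kwargs": {"rows": [[0,0,0.008,0,0,0,0.2],[0,0,0.02,0,0,0,0.5],[0,0,0.03,0,0,0,0.8],[0,0,0.03,0,0,0,0.8],[0,0,0.03,0,0,0,0.8],[0,0,0.015,0,0,0,0.8]]}}

```text
time: 12.25
eef_pos: [0.5318, -0.0004, 0.112]
tcp_rot: [[0.051, 0.999, 0.005], [0.999, -0.051, -0.001], [-0.001, 0.005, -1.0]]
ft_force: [-1.1, -0.2, 0.0]
grip_width: 0.0683
finger_force: 0.0
```

```bash
python3 - <<'E'
from h import *
print(manip.observe()["eef_pos"])
s={n:snapshot(n) for n in("top","side")}
near={"black":[(427,230),(361,148)]}
for n,c in(("top",(427,230)),("side",(361,148))):
    pass
pick=lambda n,t,near:min((d for d in finder.trace(s[n],t)),key=lambda d:np.hypot((d["extent"][0]+d["extent"][2])/2-near[0],(d["extent"][1]+d["extent"][3])/2-near[1]))
P=[]
for n,c in(("top",(427,230)),("side",(361,148))):
    d=pick(n,"black",c); print(n,d["confidence"],d["extent"]); P.append((s[n],d["region"],SINK))
for q in(P,P[:1],P[1:]): 
    p,f=fit(q,np.array([.4875,-.2557,-.05]),.022);print(np.round(p,4),round(f,1))
E
```

```text
[ 5.31797882e-01 -3.87286684e-04  1.11974353e-01]
top 0.74 [410.8, 217.7, 445.7, 241.7]
side 0.87 [346.2, 136.3, 374.0, 159.5]
[ 0.4892 -0.2552 -0.0064] 51.7
[ 0.4881 -0.2547 -0.0425] 5.3
[ 0.4909 -0.2588  0.0324] 36.4
```

Emit:
{"fn": "servo_tool", "kwargs": {"rows": [[-0.003,-0.016,0,0,0,0,0.8],[-0.005,-0.03,0,0,0,0,0.8],[-0.005,-0.03,0,0,0,0,0.8],[-0.005,-0.03,0,0,0,0,0.8],[-0.005,-0.03,0,0,0,0,0.8],[-0.005,-0.03,0,0,0,0,0.8],[-0.005,-0.03,0,0,0,0,0.8],[-0.005,-0.03,0,0,0,0,0.8],[-0.004,-0.03,0,0,0,0,0.8],[0,0,-0.012,0,0,0,0.8],[0,0,-0.02,0,0,0,0.8],[0,0,-0.02,0,0,0,0.8],[0,0,-0.02,0,0,0,0.8],[0,0,-0.012,0,0,0,0.8],[0,0,-0.007,0,0,0,0.8],[0,0,0,0,0,0,0.8]]}}

```text
time: 14.05
eef_pos: [0.4872, -0.255, 0.0162]
tcp_rot: [[0.051, 0.999, -0.003], [0.999, -0.051, 0.002], [0.002, -0.003, -1.0]]
ft_force: [0.4, -0.3, -0.2]
grip_width: 0.068
finger_force: 0.0
```

Emit:
{"fn": "servo_tool", "kwargs": {"rows": [[0,0,0,0,0,0,0.6],[0,0,0,0,0,0,0.45],[0,0,0,0,0,0,0.35],[0,0,0,0,0,0,0.25],[0,0,0,0,0,0,0.1],[0,0,0,0,0,0,0],[0,0,0,0,0,0,0],[0,0,0,0,0,0,0]], "grip_force": 40}}

```text
time: 14.85
eef_pos: [0.4891, -0.2567, 0.0191]
tcp_rot: [[0.051, 0.999, 0.002], [0.999, -0.051, -0.001], [-0.001, 0.002, -1.0]]
ft_force: [0.4, -0.1, 6.1]
grip_width: 0.0273
finger_force: 41.3
```

Emit:
{"fn": "servo_tool", "kwargs": {"rows": [[0,0,0,0,0,0,0.4],[0,0,0,0,0,0,0.55],[0,0,0,0,0,0,0.7],[0,0,0.015,0,0,0,0.8],[0,0,0.025,0,0,0,0.8],[0,0,0.03,0,0,0,0.8],[0,0.005,0.025,0,0,0,0.8],[0,0.02,0.005,0,0,0.01,0.8],[-0.001,0.04,0,0,0,0.02,0.8],[-0.001,0.04,0,0,0,0.02,0.8],[-0.001,0.04,0,0,0,0.02,0.8],[-0.001,0.04,0,0,0,0.02,0.8],[-0.001,0.04,0,0,0,0.02,0.8],[-0.001,0.04,0,0,0,0.02,0.8],[-0.001,0.04,0,0,0,0.02,0.8],[0,0.04,0,0,0,0.02,0.8],[0,0.04,0,0,0,0.02,0.8],[0,0.04,0,0,0,0.02,0.8],[0,0.04,0,0,0,0.02,0.8],[0,0.015,0,0,0,0.02,0.8]]}}

```text
time: 16.85
eef_pos: [0.4791, 0.2272, 0.1171]
tcp_rot: [[-0.203, 0.979, -0.002], [0.979, 0.203, 0.0], [0.001, -0.002, -1.0]]
ft_force: [0.6, -0.4, 0.4]
grip_width: 0.0684
finger_force: 0.0
```

Emit:
{"fn": "servo_tool", "kwargs": {"rows": [[0,0,0,0,0,0,0.8],[0,0,0,0,0,0,0.8]]}}

```text
time: 17.05
eef_pos: [0.4803, 0.2235, 0.1173]
tcp_rot: [[-0.198, 0.98, -0.001], [0.98, 0.198, -0.001], [-0.001, -0.002, -1.0]]
ft_force: [-0.2, -0.5, -0.7]
grip_width: 0.0684
finger_force: 0.0
```

Emit:
{"fn": "servo_tool", "kwargs": {"rows": [[0,0,-0.015,0,0,0,0.8],[0,0,-0.025,0,0,0,0.8],[0,0,-0.025,0,0,0,0.8],[0,0,-0.02,0,0,0,0.8],[0,0,-0.015,0,0,0,0.8],[0,0,-0.01,0,0,0,0.8],[0,0,-0.004,0,0,0,0.8],[0,0,0,0,0,0,0.8],[0,0,0,0,0,0,0.6],[0,0,0,0,0,0,0.45],[0,0,0,0,0,0,0.35],[0,0,0,0,0,0,0.25],[0,0,0,0,0,0,0.1],[0,0,0,0,0,0,0],[0,0,0,0,0,0,0],[0,0,0,0,0,0,0]], "grip_force": 50}}

```text
time: 18.65
eef_pos: [0.4819, 0.2241, 0.0048]
tcp_rot: [[-0.198, 0.98, 0.001], [0.98, 0.198, 0.0], [0.0, 0.001, -1.0]]
ft_force: [-1.1, -0.8, 6.2]
grip_width: 0.0271
finger_force: 50.9
```

Emit:
{"fn": "servo_tool", "kwargs": {"rows": [[0,0,0.005,0,0,0,0],[0,0,0.01,0,0,0,0],[0,0,0.02,0,0,0,0],[0,0,0.025,0,0,0,0],[0,0,0.02,0,0,0,0],[0,0,0,0,0,0,0],[0,0,0,0,0,0,0]]}}

```text
time: 19.35
eef_pos: [0.4809, 0.2238, 0.0837]
tcp_rot: [[-0.198, 0.98, 0.0], [0.98, 0.198, -0.0], [-0.0, 0.0, -1.0]]
ft_force: [0.2, -0.4, -2.4]
grip_width: 0.0274
finger_force: 49.9
```

Emit:
{"fn": "servo_tool", "kwargs": {"rows": [[0.002,-0.01,0,0,0,-0.02,0],[0.006,-0.028,0,0,0,-0.02,0],[0.006,-0.028,0,0,0,-0.02,0],[0.007,-0.03,0,0,0,-0.02,0],[0.007,-0.03,0,0,0,-0.02,0],[0.007,-0.03,0,0,0,-0.02,0],[0.006,-0.028,0,0,0,-0.02,0],[0.006,-0.028,0,0,0,-0.02,0],[0.002,-0.012,-0.01,0,0,-0.02,0],[0,0,-0.02,0,0,-0.02,0],[0,0,-0.02,0,0,0,0],[0,0,-0.015,0,0,0,0],[0,0,-0.01,0,0,0,0],[0,0,-0.004,0,0,0,0],[0,0,0,0,0,0,0],[0,0,0,0,0,0,0]]}}

```text
time: 20.95
eef_pos: [0.5309, -0.0001, 0.0056]
tcp_rot: [[0.001, 1.0, 0.001], [1.0, -0.001, -0.0], [-0.0, 0.001, -1.0]]
ft_force: [1.5, -0.4, -1.8]
grip_width: 0.0272
finger_force: 49.9
```

Emit:
{"fn": "servo_tool", "kwargs": {"rows": [[0,0,-0.002,0,0,0,0],[0,0,-0.001,0,0,0,0],[0,0,-0.001,0,0,0,0],[0,0,-0.001,0,0,0,0],[0,0,0,0,0,0,0],[0,0,0,0,0,0,0]]}}

```text
time: 21.55
eef_pos: [0.5302, -0.0001, -0.0001]
tcp_rot: [[0.001, 1.0, -0.0], [1.0, -0.001, 0.0], [0.0, -0.0, -1.0]]
ft_force: [-0.5, -0.0, -1.9]
grip_width: 0.0274
finger_force: 50.1
```

Emit:
{"fn": "servo_tool", "kwargs": {"rows": [[0,0,-0.001,0,0,0,0],[0,0,-0.001,0,0,0,0],[0,0,0,0,0,0,0],[0,0,0,0,0,0,0]]}}

```text
time: 21.95
eef_pos: [0.5302, -0.0001, -0.0001]
tcp_rot: [[0.001, 1.0, -0.002], [1.0, -0.001, 0.0], [0.0, -0.002, -1.0]]
ft_force: [-6.6, 0.3, 11.0]
grip_width: 0.0273
finger_force: 51.5
```

Emit:
{"fn": "servo_tool", "kwargs": {"rows": [[0,0,0.0015,0,0,0,0],[0,0,0,0,0,0,0.35],[0,0,0,0,0,0,0.5],[0,0,0,0,0,0,0.7],[0,0,0.015,0,0,0,0.8],[0,0,0.03,0,0,0,0.8],[0,0,0.03,0,0,0,0.8],[0,0,0.03,0,0,-0.01,0.8],[-0.002,-0.016,0.015,0,0,-0.01,0.8],[-0.005,-0.03,0,0,0,-0.01,0.8],[-0.005,-0.03,0,0,0,-0.01,0.8],[-0.005,-0.03,0,0,0,-0.01,0.8],[-0.005,-0.03,0,0,0,0,0.8],[-0.005,-0.03,0,0,0,0,0.8],[-0.005,-0.03,0,0,0,0,0.8],[-0.005,-0.03,0,0,0,0,0.8],[-0.004,-0.03,0,0,0,0,0.8],[0,0,0,0,0,0,0.8],[0,0,0,0,0,0,0.8]]}}

```text
time: 23.85
eef_pos: [0.4892, -0.2566, 0.1202]
tcp_rot: [[0.052, 0.999, 0.001], [0.999, -0.052, -0.0], [-0.0, 0.001, -1.0]]
ft_force: [0.6, -0.5, -1.2]
grip_width: 0.0681
finger_force: 0.0
```

Emit:
{"fn": "servo_tool", "kwargs": {"rows": [[0,0,-0.015,0,0,0,0.8],[0,0,-0.025,0,0,0,0.8],[0,0,-0.025,0,0,0,0.8],[0,0,-0.02,0,0,0,0.8],[0,0,-0.01,0,0,0,0.8],[0,0,-0.005,0,0,0,0.7],[0,0,0,0,0,0,0.6],[0,0,0,0,0,0,0.45],[0,0,0,0,0,0,0.35],[0,0,0,0,0,0,0.25],[0,0,0,0,0,0,0.1],[0,0,0,0,0,0,0],[0,0,0,0,0,0,0],[0,0,0.005,0,0,0,0],[0,0,0.015,0,0,0,0],[0,0,0.025,0,0,0,0],[0,0,0.03,0,0,0,0],[0,0,0.025,0,0,0,0],[0,0,0,0,0,0,0],[0,0,0,0,0,0,0]]}}

```text
time: 25.85
eef_pos: [0.489, -0.256, 0.1194]
tcp_rot: [[0.051, 0.999, 0.0], [0.999, -0.051, -0.0], [-0.0, 0.0, -1.0]]
ft_force: [-0.6, 0.1, -1.2]
grip_width: 0.0272
finger_force: 49.9
```

```bash
python3 - <<'E'
from h import *
o=manip.observe();print(o["time"],o["eef_pos"],o["ft_force"])
s={n:snapshot(n) for n in("top","side")}
for n,t,c in(("top","silver",(336,213)),("side","silver",(325,208)),("side","black",(362,115))):
    d=min(finder.trace(s[n],t),key=lambda d:np.hypot((d["extent"][0]+d["extent"][2])/2-c[0],(d["extent"][1]+d["extent"][3])/2-c[1])); print(n,t,d["confidence"],d["extent"])
    b,p,z=(SINK,[.53,0,0],0) if t=="silver" else (SINK,[o["eef_pos"][0],o["eef_pos"][1],-.05],o["eef_pos"][2])
    print(np.round(fit([(s[n],d["region"],b)],np.array(p),z)[0],4))
# tray empty fit
for n,e in(("top",(235,207,276,247)),("side",(298,255,342,298))):
    print("tray",np.round(fit([(s[n],hull(color(s[n],"red",e)),TRAY)],np.array([.478,.2235,.2]),0)[0],4))
im=np.hstack([cv2.resize(s["side"]["img"][85:245,260:420],None,fx=2.4,fy=2.4),cv2.resize(s["top"]["img"][150:310,290:450],None,fx=2.4,fy=2.4)]);cv2.imwrite("pics/j.png",im)
E
```

```text
25.85 [ 0.48901106 -0.25598113  0.11942543] [-0.63611966  0.12382513 -1.16964138]
top silver 0.95 [320.5, 200.3, 351.6, 222.4]
[ 0.53   -0.0006 -0.0198]
side silver 0.74 [308.3, 189.6, 340.6, 219.8]
[ 0.5329  0.0014 -0.026 ]
side black 0.63 [347.6, 102.4, 373.4, 134.4]
[ 0.49   -0.2526  0.0302]
tray [0.4768 0.2222 0.2145]
tray [0.4795 0.2253 0.2275]
```

View pics/j.png

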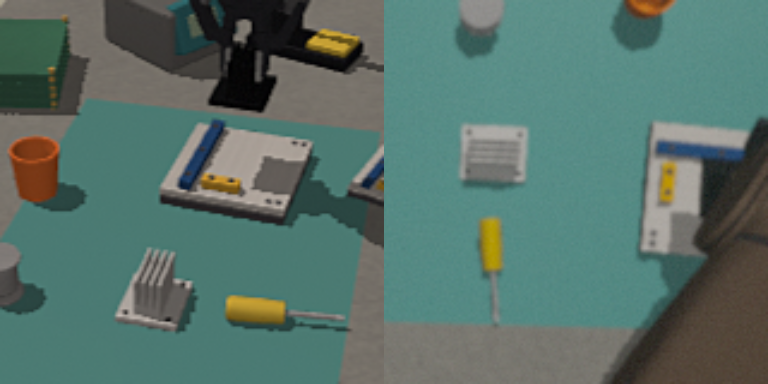

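Emit:
{"fn": "servo_tool", "kwargs": {"rows": [[-0.001,0.01,0,0,0,0.02,0],[-0.001,0.025,0,0,0,0.02,0],[-0.001,0.035,0,0,0,0.02,0],[-0.001,0.04,0,0,0,0.02,0],[-0.001,0.04,0,0,0,0.02,0],[-0.001,0.04,0,0,0,0.02,0],[-0.001,0.04,0,0,0,0.02,0],[-0.001,0.04,0,0,0,0.02,0],[-0.001,0.04,0,0,0,0.02,0],[-0.001,0.04,0,0,0,0.02,0],[-0.001,0.04,0,0,0,0.02,0],[0,0.035,0,0,0,0.02,0],[0,0.025,0,0,0,0.02,0],[0,0.02,0,0,0,0,0],[0,0.0095,0,0,0,0,0],[0,0,-0.02,0,0,0,0],[0,0,-0.03,0,0,0,0],[0,0,-0.025,0,0,0,0],[0,0,-0.01,0,0,0,0],[0,0,0,0,0,0,0]]}}

```text
time: 28.1
eef_pos: [0.4766, 0.2227, 0.0326]
tcp_rot: [[-0.207, 0.978, -0.004], [0.978, 0.207, -0.001], [-0.0, -0.004, -1.0]]
ft_force: [-0.9, -0.1, -2.7]
grip_width: 0.0277
finger_force: 49.8
```

```bash
python3 - <<'E'
from h import *
o=manip.observe();e=o["eef_pos"];print(e,o["tcp_rot"][:,1])
s=snapshot("side")
d=finder.trace(s,"black"); print([(x["confidence"],x["extent"]) for x in d])
d=min(d,key=lambda d:np.hypot(*(np.array([(d["extent"][0]+d["extent"][2])/2,(d["extent"][1]+d["extent"][3])/2])-proj(s,[e+[0,0,.02]])[0])))
# base plate only visible: fit full sink against region
print(np.round(fit([(s,d["region"],SINK)],np.array([e[0],e[1],.2]),e[2])[0],4))
print(proj(s,place(SINK[0],[e[0],e[1],.21],e[2])).round(0).tolist())
E
```

```text
[0.47655246 0.22272076 0.0326275 ] [ 0.97826189  0.20732654 -0.00440247]
[(0.91, [308.9, 248.9, 338.1, 282.6])]
[0.4784 0.2254 0.2464]
[[339.0, 256.0], [339.0, 253.0], [339.0, 283.0], [339.0, 280.0], [310.0, 255.0], [309.0, 253.0], [307.0, 282.0], [307.0, 280.0]]
```

Emit:
{"fn": "servo_tool", "kwargs": {"rows": [[0,0,-0.012,0,0,0,0],[0,0,-0.008,0,0,0,0],[0,0,-0.004,0,0,0,0],[0,0,-0.002,0,0,0,0],[0,0,-0.002,0,0,0,0],[0,0,-0.001,0,0,0,0],[0,0,0,0,0,0,0],[0,0,0,0,0,0,0]]}}

```text
time: 29.0
eef_pos: [0.4784, 0.2234, 0.0056]
tcp_rot: [[-0.208, 0.978, 0.0], [0.978, 0.208, 0.0], [-0.0, 0.0, -1.0]]
ft_force: [0.7, -0.9, -1.4]
grip_width: 0.0271
finger_force: 49.9
```

Emit:
{"fn": "servo_tool", "kwargs": {"rows": [[0,0,-0.001,0,0,0,0],[0,0,-0.0005,0,0,0,0],[0,0,0,0,0,0,0]]}}

```text
time: 29.3
eef_pos: [0.4782, 0.2234, 0.0039]
tcp_rot: [[-0.207, 0.978, -0.0], [0.978, 0.207, -0.0], [0.0, -0.0, -1.0]]
ft_force: [0.2, -0.2, -1.7]
grip_width: 0.0274
finger_force: 49.9
```

Emit:
{"fn": "servo_tool", "kwargs": {"rows": [[0,0,0,0,0,0,0.33],[0,0,0,0,0,0,0.5],[0,0,0,0,0,0,0.7],[0,0,0.015,0,0,0,0.8],[0,0,0.03,0,0,0,0.8],[0,0,0.035,0,0,0,0.8],[0,0,0.03,0,0,-0.03,0.8],[0.003,-0.013,0,0,0,-0.03,0.8],[0.007,-0.03,0,0,0,-0.03,0.8],[0.007,-0.03,0,0,0,-0.03,0.8],[0.007,-0.03,0,0,0,-0.03,0.8],[0.007,-0.03,0,0,0,-0.03,0.8],[0.007,-0.03,0,0,0,-0.03,0.8],[0.007,-0.03,0,0,0,0,0.8],[0.007,-0.03,0,0,0,0,0.8],[0,0,0,0,0,0,0.8],[0,0,0,0,0,0,0.8]]}}

```text
time: 31.0
eef_pos: [0.5298, -0.0003, 0.1137]
tcp_rot: [[0.003, 1.0, -0.001], [1.0, -0.003, 0.0], [0.0, -0.001, -1.0]]
ft_force: [-0.2, 0.8, 0.4]
grip_width: 0.0685
finger_force: 0.0
```

```bash
python3 - <<'E'
from h import *
o=manip.observe();print(o["time"],o["eef_pos"],o["ft_force"])
s={n:snapshot(n) for n in("top","side")}
for n,c in(("top",(255,227)),("side",(320,270))):
    d=min(finder.trace(s[n],"black"),key=lambda d:np.hypot((d["extent"][0]+d["extent"][2])/2-c[0],(d["extent"][1]+d["extent"][3])/2-c[1])); print(n,d["confidence"],d["extent"])
    print(np.round(fit([(s[n],d["region"],SINK)],np.array([.478,.2235,.2]),.005)[0],4))
# refit of the free jig
P=[]
for n,c in(("top",(427,230)),("side",(360,155))):
  for t,b,pt in(("jig",BED,c),("fence",FENCE,(432,214) if n=="top" else (344,152))):
    d=min(finder.trace(s[n],t),key=lambda d:np.hypot((d["extent"][0]+d["extent"][2])/2-pt[0],(d["extent"][1]+d["extent"][3])/2-pt[1]))
    m=hull(d["region"]) if t=="jig" else hull(color(s[n],"blue",d["extent"]))
    p=fit([(s[n],m,b)],np.array([.493,-.259,-.08]),0); print(n,t,d["extent"],np.round(p[0],4),round(p[1],1))
E
```

```text
31.0 [ 5.29832889e-01 -2.95994109e-04  1.13749736e-01] [-0.1723976   0.75851956  0.38396679]
top 0.9 [239.6, 215.7, 271.9, 241.3]
[0.4784 0.2232 0.2102]
side 0.74 [305.4, 253.9, 336.2, 292.6]
[0.4799 0.224  0.2301]
top jig [396.3, 198.7, 458.9, 262.6] [ 0.4888 -0.2569 -0.0831] 32.6
top fence [405.8, 208.7, 456.7, 220.7] [ 0.4943 -0.251  -0.0838] 150.0
side jig [323.6, 138.1, 392.5, 179.6] [ 0.4909 -0.2583 -0.0867] 15.2
side fence [409.0, 141.1, 428.4, 160.6] [ 2.7949 -2.0586  1.332 ] 64.3
```

```bash
python3 - <<'E'
from h import *
s={n:snapshot(n) for n in("top","side")}
import bench
P=[]
for n,(l,t,r,b) in(("top",(400,212,415,240)),("side",(335,152,368,170))):
    h=cv2.cvtColor(s[n]["img"],cv2.COLOR_BGR2HSV).astype(int)
    m=(h[...,0]>17)&(h[...,0]<36)&(h[...,1]>100)&(h[...,2]>70); o=np.zeros_like(m); o[t:b,l:r]=m[t:b,l:r]
    o=hull(o); P.append((s[n],o,[box(-.0225,.0225,-.008,.008,.022,.034)])); print(n,o.sum(),cv2.boundingRect(cv2.findNonZero(o)))
for q in(P,P[:1],P[1:]):
    p,f=fit(q,np.array([.494,-.205,-.08]),0); c,sn=np.cos(-.082),np.sin(-.082)
    d=p[:2]-[.494,-.259]; print(np.round(p,4),round(f,1),"in seat frame",np.round([c*d[0]+sn*d[1],-sn*d[0]+c*d[1]],4))
for n,e in(("top",(404,211,457,221)),("side",(336,136,356,166))):
    p=fit([(s[n],hull(color(s[n],"blue",e,2)),FENCE)],np.array([.494,-.259,-.08]),0);print(n,np.round(p[0],4),p[1])
E
```

```text
top 104 (405, 217, 7, 17)
side 110 (345, 157, 15, 9)
[ 0.5004 -0.2014 -0.0711] 4.4 in seat frame [0.0017 0.0579]
[ 0.4997 -0.2015 -0.0748] 1.3 in seat frame [0.0009 0.0578]
[ 0.501  -0.2011 -0.0075] 2.8 in seat frame [0.0022 0.0582]
top [ 0.4938 -0.259  -0.078 ] 19.900813616828565
side [ 0.4937 -0.2827  0.1971] 100.88351247209033
```

Emit:
{"fn": "servo_tool", "kwargs": {"rows": [[0,0,-0.015,0,0,0,0.8],[0,0,-0.025,0,0,0,0.8],[0,0,-0.025,0,0,0,0.8],[0,0,-0.02,0,0,0,0.8],[0,0,-0.015,0,0,0,0.8],[0,0,-0.01,0,0,0,0.7],[0,0,-0.005,0,0,0,0.6],[0,0,0,0,0,0,0.45],[0,0,0,0,0,0,0.35],[0,0,0,0,0,0,0.25],[0,0,0,0,0,0,0.1],[0,0,0,0,0,0,0],[0,0,0,0,0,0,0],[0,0,0,0,0,0,0]], "grip_force": 70}}

```text
time: 32.9
eef_pos: [0.5313, 0.0002, 0.0]
tcp_rot: [[0.001, 1.0, 0.002], [1.0, -0.001, -0.0], [-0.0, 0.002, -1.0]]
ft_force: [0.5, 0.4, 5.9]
grip_width: 0.0267
finger_force: 70.4
```

Emit:
{"fn": "servo_tool", "kwargs": {"rows": [[0,0,0.008,0,0,0,0],[0,0,0.02,0,0,0,0],[0,0,0.03,0,0,0,0],[0,0,0.025,0,0,0,0],[-0.003,-0.0146,0.007,0,0,-0.01,0],[-0.005,-0.03,0,0,0,-0.01,0],[-0.005,-0.03,0,0,0,-0.01,0],[-0.005,-0.03,0,0,0,-0.01,0],[-0.005,-0.03,0,0,0,-0.01,0],[-0.005,-0.03,0,0,0,-0.01,0],[-0.005,-0.03,0,0,0,-0.01,0],[-0.004,-0.03,0,0,0,-0.01,0],[-0.004,-0.028,0,0,0,0,0],[0,0,0,0,0,0,0],[0,0,-0.02,0,0,0,0],[0,0,-0.015,0,0,0,0],[0,0,0,0,0,0,0],[0,0,0,0,0,0,0]]}}

```text
time: 34.7
eef_pos: [0.4884, -0.2512, 0.0528]
tcp_rot: [[0.08, 0.997, -0.002], [0.997, -0.08, 0.002], [0.001, -0.002, -1.0]]
ft_force: [0.2, -0.1, -1.6]
grip_width: 0.0271
finger_force: 69.4
```

```bash
python3 - <<'E'
from h import *
o=manip.observe();e=o["eef_pos"];print(e,o["ft_force"],o["tcp_rot"][:,1])
s=snapshot("side")
d=finder.trace(s,"silver"); q=proj(s,[e+[0,0,.02]])[0]
d=min(d,key=lambda d:np.hypot(*(np.array([(d["extent"][0]+d["extent"][2])/2,(d["extent"][1]+d["extent"][3])/2])-q)));print(d["confidence"],d["extent"],q)
print(np.round(fit([(s,d["region"],SINK)],np.array([e[0],e[1],-.08]),e[2])[0],4))
im=cv2.resize(s["img"][90:190,310:410],None,fx=6,fy=6,interpolation=3);cv2.imwrite("pics/k.png",im)
E
```

```text
[ 0.4884131  -0.25123337  0.05283607] [ 0.1923428  -0.06342099 -1.62336914] [ 0.99676216 -0.08037441 -0.00226892]
0.75 [346.1, 128.8, 374.1, 150.5] [360.32257388 138.71322662]
[ 0.4923 -0.2465 -0.0114]
```

Emit:
{"fn": "servo_tool", "kwargs": {"rows": [[0,0,-0.012,0,0,0,0],[0,0,-0.01,0,0,0,0],[0,0,-0.005,0,0,0,0],[0,0,-0.002,0,0,0,0],[0,0,-0.001,0,0,0,0],[0,0,0,0,0,0,0],[0,0,0,0,0,0,0]]}}

```text
time: 35.5
eef_pos: [0.4895, -0.2525, 0.0243]
tcp_rot: [[0.081, 0.997, 0.001], [0.997, -0.081, -0.0], [-0.0, 0.001, -1.0]]
ft_force: [-0.0, 0.1, -1.7]
grip_width: 0.0269
finger_force: 69.4
```

Emit:
{"fn": "servo_tool", "kwargs": {"rows": [[0,0,-0.001,0,0,0,0],[0,0,-0.001,0,0,0,0],[0,0,-0.0005,0,0,0,0],[0,0,0,0,0,0,0],[0,0,0,0,0,0,0]]}}

```text
time: 36.0
eef_pos: [0.4894, -0.2524, 0.022]
tcp_rot: [[0.081, 0.997, 0.0], [0.997, -0.081, -0.0], [-0.0, 0.0, -1.0]]
ft_force: [-1.5, 1.1, 2.1]
grip_width: 0.0272
finger_force: 70.1
```

Emit:
{"fn": "servo_tool", "kwargs": {"rows": [[0,0.001,0,0,0,0,0],[0,0.001,0,0,0,0,0],[0,0.001,0,0,0,0,0],[0,0.001,0,0,0,0,0],[0,0,0,0,0,0,0],[0,0,0,0,0,0,0]]}}

```text
time: 36.6
eef_pos: [0.4899, -0.2488, 0.022]
tcp_rot: [[0.081, 0.997, 0.002], [0.997, -0.081, -0.001], [-0.001, 0.002, -1.0]]
ft_force: [0.7, -3.7, 3.8]
grip_width: 0.027
finger_force: 70.1
```

Emit:
{"fn": "servo_tool", "kwargs": {"rows": [[0,0.001,0,0,0,0,0],[0,0.001,0,0,0,0,0],[0,0.001,0,0,0,0,0],[0,0,0,0,0,0,0],[0,0,0,0,0,0,0]]}}

```text
time: 37.1
eef_pos: [0.4898, -0.2466, 0.0221]
tcp_rot: [[0.08, 0.997, 0.002], [0.997, -0.08, -0.003], [-0.003, 0.002, -1.0]]
ft_force: [-0.2, -6.7, 2.8]
grip_width: 0.0273
finger_force: 70.3
```

Emit:
{"fn": "servo_tool", "kwargs": {"rows": [[0,0.001,0,0,0,0,0],[0,0,0,0,0,0,0],[0,0,0,0,0,0,0]]}}

```text
time: 37.4
eef_pos: [0.4898, -0.2466, 0.0222]
tcp_rot: [[0.08, 0.997, 0.002], [0.997, -0.08, -0.005], [-0.005, 0.002, -1.0]]
ft_force: [0.2, -8.2, 3.9]
grip_width: 0.0267
finger_force: 70.2
```

Emit:
{"fn": "servo_tool", "kwargs": {"rows": [[0.001,-0.0001,0,0,0,0,0],[0.001,-0.0001,0,0,0,0,0],[0.001,-0.0001,0,0,0,0,0],[0.001,-0.0001,0,0,0,0,0],[0,0,0,0,0,0,0],[0,0,0,0,0,0,0]]}}

```text
time: 38.0
eef_pos: [0.4904, -0.2466, 0.0223]
tcp_rot: [[0.077, 0.997, -0.007], [0.997, -0.077, -0.003], [-0.004, -0.007, -1.0]]
ft_force: [-10.8, -8.8, 11.0]
grip_width: 0.0268
finger_force: 71.0
```

Emit:
{"fn": "servo_tool", "kwargs": {"rows": [[0,-0.0005,0.0005,0,0,0,0],[0,0,0.0005,0,0,0,0],[0,0,0,0,0,0,0],[0,0,0,0,0,0,0]]}}

```text
time: 38.4
eef_pos: [0.4904, -0.2466, 0.0223]
tcp_rot: [[0.077, 0.997, -0.007], [0.997, -0.077, -0.002], [-0.003, -0.007, -1.0]]
ft_force: [-8.0, -8.0, 6.8]
grip_width: 0.0272
finger_force: 70.3
```

Emit:
{"fn": "servo_tool", "kwargs": {"rows": [[0,-0.0005,0.0005,0,0,0,0],[0,-0.0005,0.0005,0,0,0,0],[0,0,0,0,0,0,0],[0,0,0,0,0,0,0]]}}

```text
time: 38.8
eef_pos: [0.4903, -0.2465, 0.0223]
tcp_rot: [[0.078, 0.997, -0.007], [0.997, -0.078, -0.001], [-0.001, -0.007, -1.0]]
ft_force: [-5.7, -7.6, 4.3]
grip_width: 0.027
finger_force: 69.8
```

Emit:
{"fn": "servo_tool", "kwargs": {"rows": [[0,-0.0005,0.001,0,0,0,0],[0,-0.0005,0.001,0,0,0,0],[0,0,0.0005,0,0,0,0],[0,0,0,0,0,0,0],[0,0,0,0,0,0,0]]}}

```text
time: 39.3
eef_pos: [0.4905, -0.2465, 0.0233]
tcp_rot: [[0.079, 0.997, -0.006], [0.997, -0.079, 0.001], [0.0, -0.006, -1.0]]
ft_force: [-1.8, -4.9, -4.1]
grip_width: 0.0273
finger_force: 69.0
```

```bash
python3 - <<'E'
from h import *
s=snapshot("side");o=manip.observe();e=o["eef_pos"];print(e,o["ft_force"],o["ft_torque"])
im=cv2.resize(s["img"][110:180,325:400],None,fx=8,fy=8,interpolation=3)
q=proj(s,place(SINK[0],[e[0],e[1],-.08],.023)); 
f=proj(s,place(FENCE[0],[.495,-.247,-.08],0))
for P,c in((q,(0,255,0)),(f,(255,0,255))):
    P=(P+.5-[325,110])*8
    for i in range(8):
        for k in(1,2,4):
            if not i&k: cv2.line(im,tuple(np.int32(P[i])),tuple(np.int32(P[i|k])),c,1)
cv2.imwrite("pics/l.png",im)
E
```

```text
[ 0.49048875 -0.24651196  0.02323995] [-2.64353465 -4.93402126 -4.21852988] [-1.1401322   0.33999966  0.15809761]
```

View pics/l.png

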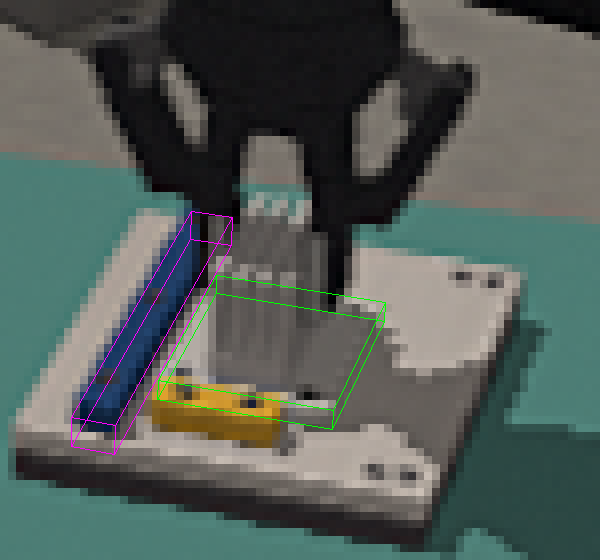

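Emit:
{"fn": "servo_tool", "kwargs": {"rows": [[0,-0.001,0,0,0,0,0],[0,-0.001,0,0,0,0,0],[0,0,0,0,0,0,0],[0,0,0,0,0,0,0]]}}

```text
time: 39.75
eef_pos: [0.4928, -0.2481, 0.0254]
tcp_rot: [[0.081, 0.997, -0.001], [0.997, -0.081, 0.002], [0.002, -0.001, -1.0]]
ft_force: [0.4, 0.6, -2.4]
grip_width: 0.0269
finger_force: 69.4
```

Emit:
{"fn": "servo_tool", "kwargs": {"rows": [[0,0,-0.002,0,0,0,0],[0.001,0,0,0,0,0,0],[0.001,0,0,0,0,0,0],[0,0,0,0,0,0,0],[0,0,0,0,0,0,0]]}}

```text
time: 40.25
eef_pos: [0.4953, -0.2491, 0.024]
tcp_rot: [[0.081, 0.997, 0.0], [0.997, -0.081, -0.0], [-0.0, 0.0, -1.0]]
ft_force: [-0.3, 0.1, -1.7]
grip_width: 0.0273
finger_force: 69.4
```

Emit:
{"fn": "servo_tool", "kwargs": {"rows": [[0.001,0,0,0,0,0,0],[0.001,0,0,0,0,0,0],[0,0,0,0,0,0,0],[0,0,0,0,0,0,0]]}}

```text
time: 40.65
eef_pos: [0.4965, -0.2491, 0.0238]
tcp_rot: [[0.08, 0.997, -0.002], [0.997, -0.08, 0.0], [0.0, -0.002, -1.0]]
ft_force: [-3.0, 0.1, 0.0]
grip_width: 0.0269
finger_force: 69.6
```

Emit:
{"fn": "servo_tool", "kwargs": {"rows": [[-0.0005,0.001,0,0,0,0,0],[0,0.001,0,0,0,0,0],[0,0.001,0,0,0,0,0],[0,0,0,0,0,0,0],[0,0,0,0,0,0,0]]}}

```text
time: 41.15
eef_pos: [0.4967, -0.2472, 0.024]
tcp_rot: [[0.08, 0.997, 0.0], [0.997, -0.08, -0.003], [-0.002, 0.0, -1.0]]
ft_force: [-2.3, -4.5, -2.8]
grip_width: 0.027
finger_force: 69.2
```

Emit:
{"fn": "servo_tool", "kwargs": {"rows": [[0,0,-0.001,0,0,0,0],[0,0,-0.001,0,0,0,0],[0,0,-0.0005,0,0,0,0],[0,0,0,0,0,0,0],[0,0,0,0,0,0,0]]}}

```text
time: 41.65
eef_pos: [0.4968, -0.2473, 0.0224]
tcp_rot: [[0.079, 0.997, -0.0], [0.997, -0.079, -0.002], [-0.002, -0.0, -1.0]]
ft_force: [-4.0, -4.1, 1.4]
grip_width: 0.027
finger_force: 69.9
```

Emit:
{"fn": "servo_tool", "kwargs": {"rows": [[0.001,-0.0001,-0.0002,0,0,0,0],[0.001,-0.0001,-0.0002,0,0,0,0],[0.001,-0.0001,-0.0002,0,0,0,0],[0.001,-0.0001,0,0,0,0,0],[0,0,0,0,0,0,0],[0,0,0,0,0,0,0],[0,0,0,0,0,0,0]]}}

```text
time: 42.35
eef_pos: [0.4969, -0.2472, 0.0223]
tcp_rot: [[0.077, 0.997, -0.011], [0.997, -0.077, 0.0], [-0.001, -0.011, -1.0]]
ft_force: [-17.0, -3.0, 13.5]
grip_width: 0.0268
finger_force: 71.4
```

Emit:
{"fn": "servo_tool", "kwargs": {"rows": [[0.001,0,0,0,-0.006,0,0],[0.001,0,0,0,-0.006,0,0],[0,0,0,0,0,0,0],[0,0,0,0,0,0,0],[0,0,0,0,0,0,0]]}}

```text
time: 42.85
eef_pos: [0.4971, -0.2472, 0.0221]
tcp_rot: [[0.076, 0.997, -0.004], [0.997, -0.076, 0.001], [0.001, -0.004, -1.0]]
ft_force: [-22.7, -4.0, 15.9]
grip_width: 0.0269
finger_force: 71.8
```

Emit:
{"fn": "servo_tool", "kwargs": {"rows": [[0.0005,0,0.0003,0,-0.004,0,0],[0.0005,0,0.0003,0,0,0,0],[0,0,0,0,0,0,0],[0,0,0,0,0,0,0],[0,0,0,0,0,0,0]]}}

```text
time: 43.35
eef_pos: [0.4971, -0.2472, 0.0221]
tcp_rot: [[0.076, 0.997, -0.002], [0.997, -0.076, 0.001], [0.001, -0.002, -1.0]]
ft_force: [-24.5, -4.2, 15.0]
grip_width: 0.0268
finger_force: 71.6
```

```bash
python3 - <<'E'
from h import *
o=manip.observe();print(o["time"],o["eef_pos"],o["ft_force"],o["ft_torque"],o["tcp_rot"][:,1])
s={n:snapshot(n) for n in("top","side")}
for n,t,c,p,z in(("side","silver",(352,150),[.4965,-.247,-.08],.022),("side","black",(320,270),[.478,.2235,.2],.005),("top","black",(255,227),[.478,.2235,.2],.005)):
    d=min(finder.trace(s[n],t),key=lambda d:np.hypot((d["extent"][0]+d["extent"][2])/2-c[0],(d["extent"][1]+d["extent"][3])/2-c[1])); print(n,t,d["confidence"],d["extent"],np.round(fit([(s[n],d["region"],SINK)],np.array(p),z)[0],4))
a=cv2.imread("pics/side0.png"); d=cv2.absdiff(a,s["side"]["img"]).max(2)>60
print("static bystanders changed px: spool/cup/driver", [int(d[y0:y1,x0:x1].sum()) for x0,y0,x1,y1 in((247,186,275,212),(262,140,290,160),(350,205,405,222))])
E
```

```text
43.35 [ 0.49713196 -0.24720938  0.0221284 ] [-24.51906115  -4.1512868   14.95296117] [-0.80335157  4.1390506   0.24706969] [ 0.9971416  -0.07553145 -0.00190643]
side silver 0.65 [343.1, 135.8, 367.2, 160.4] [ 0.5011 -0.2516  0.0698]Traceback (most recent call last):
  File "<stdin>", line 5, in <module>
ValueError: min() iterable argument is empty
```

```bash
python3 - <<'E'
from h import *
s={n:snapshot(n) for n in("top","side")}
for n,c in(("side",(320,270)),("top",(255,227))):
    print(n,[(round(float(d["confidence"]),2),np.round(d["extent"]),np.round(fit([(s[n],d["region"],SINK)],np.array([.478,.2235,.2]),.005)[0],4)) for d in finder.trace(s[n],"black")])
a=cv2.imread("pics/side0.png"); d=cv2.absdiff(a,s["side"]["img"]).max(2)>60
print([int(d[y0:y1,x0:x1].sum()) for x0,y0,x1,y1 in((247,186,275,212),(262,140,290,160),(350,205,405,222))])
o=manip.observe();print(o["time"],o["ft_force"])
E
```

```text
side [(0.73, array([307., 253., 337., 295.]), array([0.4795, 0.2251, 0.2104]))]
top [(0.62, array([391., 136., 413., 156.]), array([ 0.5824,  0.1637, -1.0361])), (0.32, array([393., 198., 429., 253.]), array([ 0.5824,  0.1637, -1.0361]))]
[0, 0, 0]
43.75 [-23.36003388  -3.75089501  15.17061844]
```

Black lies flat in the tray, silver is pressed in the corner, and the bystanders I checked (spool, cup, driver) haven't moved, so I'm handing in.

```bash
python3 -c "
from bench import manip
print(manip.job_done())"
```

```text
the job is handed in; nothing more can be done
None
```

I handed the job in at about 44 s: the black heatsink is in the red tray, let go from about 1–2 mm above the floor, and the silver one is still gripped in the jig corner, pressed with about 24 N towards the fence (roughly 14 N after friction) and 15 N down onto the bed.

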